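# Wind a two-part plaster mould shut in the studio's crank clamp

### The job

Stand the loose plaster mould half in the clamp bed, between the moving pad and the strapped half, with its keyed face towards the strapped half, and let go of it. Then take the crank by its orange free-spinning sleeve and wind it clockwise, never letting go of the sleeve on the way, until the halves are shut and you feel the crank go clearly heavier: firmly tight, but not so hard that the plaster is crushed. Then let go, leaving the mould clamped and the pot, jar and rolling pin undisturbed.

Things in the scene. Friction and masses are not known exactly. Their poses are not given: they have to be found in the camera images.
- clamp: Fixed blue and aluminium bench clamp. Origin on the table under the crank's vertical axis, x along the bed from crank to fixed jaw, z up. In this frame, mm: bed top z 10, 100 wide, x -70 to 250; low lips (tops z 16) 64 apart guide the mould; gearbox x -35 to 35, 82 wide, top z 110; fixed jaw x 216 to 234, top z 95. Moving jaw and pad 62 wide, top z 86.
- fixed_half: White plaster mould half with a blue strap, fixed to the clamp against its fixed jaw: 46 (x) by 56 (y) by 75 high. Origin at the centre of its underside, axes as the clamp's; its parting face looks to its -x.
- fixed_face (a point): Centre of the strapped half's parting face (37.5 mm above the half's underside).
- loose_half: Loose white plaster mould half, upright on the table, 46 (its x) by 56 (its y) by 75 mm high, 0.25 to 0.5 kg. Origin at the centre of its underside; its x axis points out of its keyed parting face (terracotta vase shape and four small domes; half a pour hole on that top edge). Grasp from above across the 56 mm. It must face the strapped half: its x along the clamp's x.
- loose_face (a point): Centre of the loose half's keyed parting face (23 mm along its x, 37.5 mm above its underside). Shut means this point meets fixed_face.
- crank_axis (a point): Point on the crank's vertical axis at the height of the middle of the sleeve, 160 mm above the table.
- sleeve: Orange upright sleeve with black stripes, diameter 26, 62 mm long, spinning freely about a vertical pin on the crank arm, 55 mm from the crank axis. Origin at its centre, 161 mm above the table (sleeve from 130 to 192; crank arm's top at 126; pin head up to 198).
- crank (a joint): Crank angle, rad, growing clockwise from above; starts at 0 to 0.6; at 0 the sleeve lies on the clamp's -x side of the axis. The mould is shut somewhere between 4.3 and 6.5 rad. It stays where it is left. Turning it slowly takes 8 to 9 N at the sleeve along its path (less is felt when pausing); once shut, 2.3 N more per 0.1 rad. Tight: 11.5 to 14.5 N; over 15.5 N crushes plaster.
- pinch_pot: Small terracotta bowl, 68 across, 50 high; bystander. Origin under its centre.
- glaze_jar: Small jar with a green cap, 52 across, 70 high; bystander. Origin under its centre.
- rolling_pin: Wooden rolling pin, 38 thick, 248 long, lying on the table; bystander. Origin under its centre, x along it.
- load_spot (a point): Good place for the underside centre of the loose half: on the bed top (z 10 mm), midway between the lips, 128 mm along the clamp's x. The strapped half's face is 42 mm further on. The black spring-backed pad advances 8 mm per rad of crank; how far it is screwed out varies, so its face stands 34 to 55 mm back from here at the start.
There are look-alikes about, which are no part of the job. What is meant by the loose_half is not black or yellow, and is the larger of those in its own colour.

How it is judged (in metres and radians):
On the way, in this order (a step that is already met when the one before it is completed fails the run):
1. the loose half stands in the clamp bed, keyed face to the strapped half, and is let go (x of loose_face in the frame of clamp between 0.115 and 0.172 m and y of loose_half in the frame of clamp between -0.007 and 0.007 m and z of loose_half in the frame of clamp below 0.0125 m and angle between loose_half's own z axis and vertical below 0.06 rad and contact force between the fingers and loose_half below 0.1 N and angle between the x axis of each of loose_half, loose_half, loose_half, loose_half, loose_half and the x axis of clamp, either way round below 0.15 rad and x of loose_half in the frame of clamp below 0.15 m), for 0.2 s.
2. the mould is wound shut (faces within 5 mm) with the sleeve held (distance between loose_face and fixed_face below 0.005 m and contact force between loose_half and fixed_half above 1 N and contact force between the fingers and sleeve above 0.5 N), for 0.1 s.
At the end, for the whole second after the job is handed in: the loose half stands upright, its keyed face within 5 mm of the strapped half's face, pressed against it with 20 to 60 N by the clamp, at rest (distance between loose_face and fixed_face below 0.005 m and angle between loose_half's own z axis and vertical below 0.06 rad and contact force between loose_half and fixed_half between 20 and 60 N and linear speed of loose_half below 0.01 m/s); the robot touches nothing.
It fails at once if the mould halves are pressed together with more than 60 N (contact force between loose_half and fixed_half above 60 N).
It fails at once if the sleeve is let go on the way (crank past 1 rad and the mould not yet pressed with 20 N) (value of joint crank above 1 rad and contact force between loose_half and fixed_half below 20 N and contact force between the fingers and sleeve below 0.1 N).
It fails at once if the pot, the jar or the rolling pin is moved more than 30 mm (distance of any of pinch_pot, glaze_jar, rolling_pin from where it was at the start of the episode above 0.03 m).
It also fails if it takes over 66 s, if anything falls off the work surface, if the arm or the gripper's body presses on something with over 40 N, if the wrist force passes 120 N, or if a joint passes its speed limit or range.

### The arm

A 6-joint arm with a two-finger parallel gripper is mounted at the origin on the work surface. World frame = base frame: x ahead of the robot, y to its left, z up, the work surface at z = 0. Lengths are in m, angles in degrees, forces in N, time in s.
With the tool pointing down it reaches from about 0.375 to 0.9 m from the base axis. Payload 3.1 kg.
Tool frame: the origin (TCP) lies at the very end of the fingers, on their centre line; the grasp point (between the pads) lies 19 mm behind it; z points along the fingers, y is the line along which they close (so a half turn about z gives the same grasp; the last joint's range is limited). The gripper opens to 87 mm and grips with 3 to 60 N. Pads are 19 mm wide; open, the fingers measure 117 mm over their backs; the gripper's body (75 mm by 190 mm) begins 51 mm behind the grasp point.
Start: joints at [63.054, 30.224, 82.088, -0, 67.689, -10.227], TCP at [0.18, 0.599, 0.223] pointing down, gripper open.
Joint ranges: [-176.69, 176.69], [-43.24, 126.21], [12.49, 139.97], [-82, 262], [0, 151.66], [-163.58, 163.58]. Speed limits (degrees/s): [159.86, 159.86, 180, 180, 180, 180].

### API

Orientations are given as a 3x3 rotation matrix whose columns are the frame's x, y, z axes.
In Python, from rig import bot gives the robot as it stands.
- The arm moves only by the tool move_arm, never from a script. Its argument "increments" is a list of rows, each an object with "xyz": the shift along the tool's x, y, z in mm, a list of three; "roll": the turn about the tool's z in rad; "grip": the opening in per cent of the stroke, from 0 (shut) to 100 (fully open). A call has 1 to 5 rows; each row shifts and turns the commanded pose from where the row before left it, along the tool's axes as they then stand; what a row does not reach is not made up. A row lasts 1/12 s, in which the tool goes at most 41.7 mm and 7.16 degrees, less where a joint would pass 70% of its speed; a pose out of reach is approached as far as the arm can. A call is refused whole if a number of a shift passes 41.7 or a number of a turn 0.125, either way. A call with a gripper value outside its range is refused whole. The fingers move at their own pace and stop on an object; the grip force is fixed at half the most. Time passes only in rows, so rows that do not move let the fingers close. It gives the time, the measured TCP pose, the force, the opening and the grip force at its end, in the units of the state.
- bot.read_state(): the state, without advancing time (a new reading comes with each control period).
- bot.capture(name): name is "scene" or "side" or "wrist"; returns (picture, depth): 420x560x3 uint8, red, green, blue; 420x560 float32, m along the optical axis (not along the pixel's ray), 0 where there is no reading.
- bot.camera_model(name): a dict with "intrinsics" (3x3 intrinsics, pixels), "D" ([k1, k2, p1, p2, k3] as OpenCV has them; the pictures are not rectified), "rvec" (rotation vector, rad) and "tvec" (3), from world to camera coordinates, as OpenCV has them; the wrist camera has in their place "tool_from_camera" (4x4, takes a point from camera to tool coordinates, whose origin is the TCP and whose axes are the flange's). Camera axes: x right, y down, z forward; pixel columns grow to the right and rows downward; lengths in m; the calibration is good to about 2 mm. A picture is of the moment at which its call begins: read the wrist's pose just before it. camera_model takes no time and is no camera call.
- bot.hand_in(): hands the job in; it is judged then, once.
Trained networks look in the newest picture that a camera, given by its name, has taken for a name from the list of things; names that differ only in an ending like _2 or _b are one class to them, and where a whole thing is asked for, a point or a joint stands for the part that bears it (a point fixed in the world has none). Each returns a list of dicts, best first, with "conf" (0 to 1); they miss things now and then, are a little off and sometimes report something else, mostly with a low value. They report only what shows in the picture. A call takes as long as a camera call. They do not tell look-alikes from the thing itself.
- bot.spot_in(label, camera): "at" ([x, y, z] in m, in the coordinates of the camera as it stood for that picture, good to about 4 mm: the middle of the surface that is visible of it).
- bot.trace(label, camera): "mask" (420x560 bool, what is visible of it).
The state is a dict: "time_s": time; "joint_positions": joint angles; "qvel": joint speeds; "tau": joint torques, N m; "position": TCP position; "tcp_rot": TCP orientation; "force": force on the tool from outside, world axes, zero at the start; "moment": the same for the moment, N m; "opening": opening from 0.0 (shut) to 1.0 (fully open); "grasp_force": force on a finger pad.
Only numpy, scipy, OpenCV 4.12 (cv2) and the standard library are available. Lean on these libraries where they do the work, as an engineer would, in place of code of your own. Each camera call takes 0.05 s, during which the arm holds its last target. There are 200 camera calls.

## Working session

There is one attempt and no reset: what is moved stays moved. The work goes in short steps, Python scripts to look and compute and a tool call to move; the robot and the scene stay as the last step left them, time stands still between calls to the robot, and variables do not carry over. Pictures are saved under pics/ and viewed, at most 10 in all, crops included, and the job is handed in when it is done.

Besides the shell and the picture viewer there is one more tool, called after "Call:" as name([rows], argument=value, ...), one row to a line, values as JSON. move_arm: Moves the arm, as the interface text tells. Its arguments: {"type":"object","properties":{"increments":{"type":"array"}},"required":["increments"]}

```bash
mkdir -p pics
cat > h.py <<'E'
import numpy as np, cv2
from rig import bot
def w2c(cam,st=None):
    m=bot.camera_model(cam)
    if cam=='wrist':
        T=np.eye(4);st=st or bot.read_state();T[:3,:3]=np.array(st['tcp_rot']);T[:3,3]=st['position']
        return T@np.array(m['tool_from_camera']),m
    R=cv2.Rodrigues(np.array(m['rvec'],float))[0];T=np.eye(4);T[:3,:3]=R;T[:3,3]=np.ravel(m['tvec'])
    return np.linalg.inv(T),m
def toW(cam,p,st=None):
    T,m=w2c(cam,st);return (T[:3,:3]@np.asarray(p,float).T).T+T[:3,3]
def cloud(cam,depth,mask=None,st=None):
    T,m=w2c(cam,st);ok=depth>0
    if mask is not None: ok&=mask
    v,u=np.nonzero(ok)
    n=cv2.undistortPoints(np.c_[u,v].astype(np.float64)[:,None],np.array(m['intrinsics'],float),np.array(m['D'],float))[:,0]
    z=depth[v,u];P=np.c_[n*z[:,None],z]
    return P@T[:3,:3].T+T[:3,3],np.c_[u,v]
E
python3 - <<'E'
from h import *
a,d=bot.capture('scene');b,e=bot.capture('side')
cv2.imwrite('pics/s1.png',a[...,::-1]);cv2.imwrite('pics/d1.png',b[...,::-1])
np.savez('c1.npz',d=d,e=e,a=a,b=b)
for cam in('scene','side'):
  for l in('loose_half','fixed_half','clamp','sleeve','pinch_pot','glaze_jar','rolling_pin'):
    for r in bot.spot_in(l,cam): print(cam,l,round(r['conf'],2),toW(cam,r['at']).round(3))
print(bot.read_state()['time_s'])
E
```

```text
scene loose_half 0.81 [0.497 0.232 0.049]
scene loose_half 0.7 [0.487 0.333 0.032]
scene loose_half 0.69 [0.377 0.256 0.054]
scene loose_half 0.69 [0.507 0.144 0.036]
scene fixed_half 0.75 [ 0.566 -0.015  0.068]
scene clamp 0.59 [ 0.564 -0.16   0.046]
scene clamp 0.44 [ 0.807 -0.073  0.046]
scene sleeve 0.89 [ 0.532 -0.257  0.167]
scene pinch_pot 0.8 [0.753 0.242 0.041]
scene glaze_jar 0.72 [ 0.808 -0.073  0.042]
scene rolling_pin 0.77 [ 0.745 -0.282  0.028]
side loose_half 0.68 [0.367 0.251 0.05 ]
side loose_half 0.6 [0.475 0.226 0.052]
side loose_half 0.54 [0.474 0.333 0.055]
side loose_half 0.52 [0.488 0.138 0.042]
side loose_half 0.22 [ 0.724 -0.312  0.037]
side fixed_half 0.89 [ 0.533 -0.035  0.075]
side fixed_half 0.38 [ 0.529 -0.216  0.052]
side clamp 0.55 [ 0.528 -0.216  0.056]
side clamp 0.35 [ 0.726 -0.314  0.035]
side sleeve 0.58 [ 0.521 -0.272  0.169]
side pinch_pot 0.55 [0.749 0.229 0.043]
side glaze_jar 0.62 [ 0.778 -0.085  0.047]
side glaze_jar 0.38 [ 0.532 -0.036  0.074]
side rolling_pin 0.34 [ 0.775 -0.082  0.048]
0.8
```

View pics/s1.png

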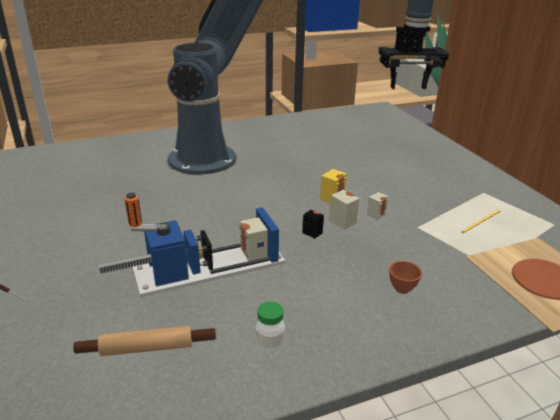

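View pics/d1.png

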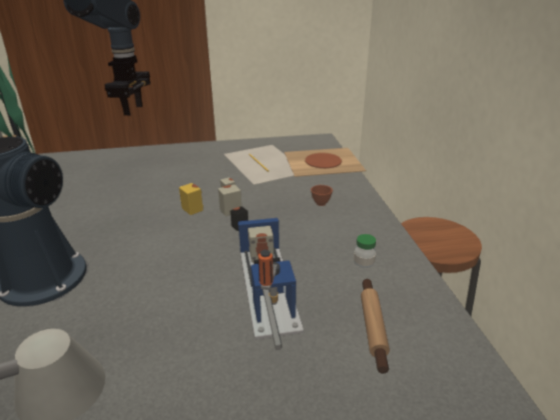

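The larger white half is at scene pixel (343,208), with a smaller white one at (378,205). The black (313,223) and yellow (333,186) ones are look-alikes. The clamp runs from the crank at (165,228) to the strapped half at (255,238), roughly along world +y. Next I'll fit the geometry from the depth.

Run:
```python
from h import *
z=np.load('c1.npz');st=bot.read_state()
print(np.array(st['tcp_rot']).round(3),st['position'],np.array(bot.camera_model('wrist')['tool_from_camera']).round(3),bot.camera_model('wrist')['intrinsics'])
for cam,im,d in(('scene',z['a'],z['d']),('side',z['b'],z['e'])):
  P,uv=cloud(cam,d);c=cv2.cvtColor(im,cv2.COLOR_RGB2HSV)[uv[:,1],uv[:,0]].astype(int)
  s=(abs(P[:,0]-.49)<.06)&(abs(P[:,1]-.235)<.05)&(P[:,2]>.069)&(P[:,2]<.085)
  Q=P[s]; print(cam,'loose top',len(Q),np.median(Q[:,2]) if len(Q) else 0, cv2.minAreaRect((Q[:,:2]*1000).astype(np.float32)) if len(Q)>4 else 0)
  bl=(c[:,0]>100)&(c[:,0]<125)&(c[:,1]>120)&(abs(P[:,0]-.54)<.1)&(P[:,1]<.06)&(P[:,1]>-.32)
  for lo,hi in((.104,.116),(.089,.099)):
    Q=P[bl&(P[:,2]>lo)&(P[:,2]<hi)]
    if len(Q)>4: print(cam,lo,len(Q),Q.mean(0).round(3),cv2.minAreaRect((Q[:,:2]*1000).astype(np.float32)))
  o=(c[:,0]<14)&(c[:,1]>150)&(P[:,2]>.13)&(P[:,2]<.2)&(P[:,1]<-.1)&(P[:,0]>.4)&(P[:,0]<.7)
  Q=P[o];print(cam,'sleeve',len(Q),Q.mean(0).round(3),Q.min(0).round(3),Q.max(0).round(3))
```

```text
[[-0.958  0.288  0.   ]
 [ 0.288  0.958  0.   ]
 [-0.     0.    -1.   ]] [0.17976712 0.59856909 0.22259842] [[-0.    -0.966 -0.259  0.07 ]
 [ 1.    -0.     0.001 -0.   ]
 [-0.001 -0.259  0.966 -0.162]
 [ 0.     0.     0.     1.   ]] [[291.27032992   0.         280.55775847]
 [  0.         291.27032992 208.07454794]
 [  0.           0.           1.        ]]
scene loose top 268 0.07490987376716024 ((479.89251708984375, 245.3303985595703), (58.105628967285156, 51.43751525878906), 18.578514099121094)
scene 0.104 579 [ 0.559 -0.204  0.109] ((544.45556640625, -205.39749145507812), (83.5938491821289, 68.74945068359375), 1.7332391738891602)
scene 0.089 375 [ 0.56  -0.073  0.094] ((539.355712890625, -105.55070495605469), (103.11802673339844, 266.7492370605469), 0.2600049376487732)
scene sleeve 345 [ 0.532 -0.257  0.165] [ 0.52  -0.268  0.132] [ 0.538 -0.245  0.195]
side loose top 172 0.07485323088975138 ((478.51202392578125, 241.22445678710938), (56.486663818359375, 49.41416931152344), 18.519638061523438)
side 0.104 372 [ 0.548 -0.214  0.11 ] ((540.1564331054688, -209.2482452392578), (66.16081237792969, 78.19172668457031), 89.64924621582031)
side 0.089 86 [0.529 0.014 0.095] ((535.8583374023438, 16.436742782592773), (92.05692291259766, 17.409793853759766), 1.021969199180603)
side sleeve 175 [ 0.52  -0.269  0.172] [ 0.51  -0.274  0.132] [ 0.532 -0.253  0.195]
```

Call:
move_arm([
  {"xyz": [-32, -21, 0], "roll": 0, "grip": 100},
  {"xyz": [-32, -21, 0], "roll": 0, "grip": 100},
  {"xyz": [-32, -21, 0], "roll": 0, "grip": 100},
  {"xyz": [-32, -21, 0], "roll": 0, "grip": 100},
  {"xyz": [-32, -21, 0], "roll": 0, "grip": 100},
])

```text
time_s: 1.22
position: [0.3036, 0.4507, 0.2227]
tcp_rot: [[-0.958, 0.287, 0.0], [0.287, 0.958, 0.0], [-0.0, 0.0, -1.0]]
force: [1.5, 1.2, -1.0]
opening: 0.999
grasp_force: 0.0
```

Call:
move_arm([
  {"xyz": [-32, -21, 0], "roll": 0, "grip": 100},
  {"xyz": [-32, -21, 0], "roll": 0, "grip": 100},
  {"xyz": [-32, -21, 0], "roll": 0, "grip": 100},
  {"xyz": [-32, -21, 0], "roll": 0, "grip": 100},
  {"xyz": [-32, -21, 0], "roll": 0, "grip": 100},
])

```text
time_s: 1.63
position: [0.4268, 0.3039, 0.2228]
tcp_rot: [[-0.958, 0.288, 0.001], [0.288, 0.958, 0.0], [-0.0, 0.0, -1.0]]
force: [0.5, -0.6, 1.0]
opening: 1.0
grasp_force: 0.0
```

Call:
move_arm([
  {"xyz": [-32, -21, 0], "roll": 0, "grip": 100},
  {"xyz": [-32, -21, 0], "roll": 0, "grip": 100},
  {"xyz": [0, 0, 0], "roll": 0, "grip": 100},
])

```text
time_s: 1.88
position: [0.4807, 0.2421, 0.223]
tcp_rot: [[-0.956, 0.293, 0.005], [0.293, 0.956, -0.002], [-0.006, -0.0, -1.0]]
force: [-0.3, 0.7, 0.0]
opening: 1.001
grasp_force: 0.0
```

```bash
cat > w.py <<'E'
from h import *
import sys
st=bot.read_state();a,d=bot.capture('wrist')
cv2.imwrite(f'pics/{sys.argv[1]}.png',a[...,::-1]);np.savez(sys.argv[1]+'.npz',a=a,d=d,R=st['tcp_rot'],p=st['position'])
print(st['position'],st['joint_positions'],st['time_s'])
P,uv=cloud('wrist',d,None,st)
np.save(sys.argv[1]+'P.npy',np.c_[P,uv])
E
python3 w.py w1
python3 - <<'E'
import numpy as np,cv2
A=np.load('w1P.npy');P=A[:,:3]
s=(np.hypot(P[:,0]-.479,P[:,1]-.243)<.048)&(P[:,2]>.070)&(P[:,2]<.08)
Q=P[s];r=cv2.minAreaRect((Q[:,:2]*1000).astype(np.float32));print(len(Q),np.median(Q[:,2]),Q.mean(0),r,A[s,3:].mean(0))
E
```

```text
[0.48070332 0.24205288 0.22303428] [ 14.92525732  23.41802491  94.70728652  -0.19675625  61.59813331
 -57.9188652 ] 1.8833
2098 0.07456173049297135 [0.47625284 0.24277738 0.07453279] ((477.3414611816406, 242.63128662109375), (56.0953254699707, 46.706138610839844), 18.244449615478516) [279.96186845 191.86034318]
```

View pics/w1.png

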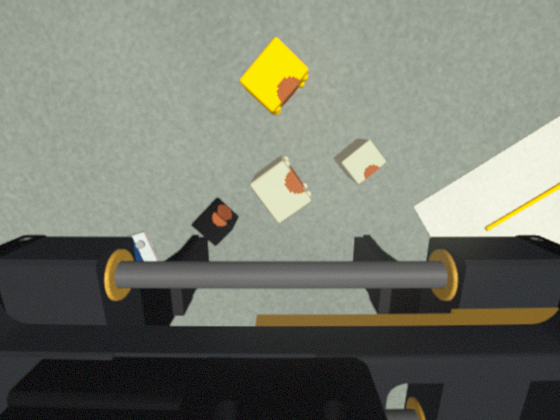

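The target at (280,190) has its pour hole on the side facing image right and up. That gives a centre of (0.477,0.243) and a face yaw of about 108°. Top height and sizes match, so I'll roll and descend.

Call:
move_arm([
  {"xyz": [0, 0, 0], "roll": 0.1195, "grip": 90},
  {"xyz": [0, 0, 0], "roll": 0.1195, "grip": 90},
  {"xyz": [0, 0, 0], "roll": 0.1195, "grip": 90},
  {"xyz": [0, 0, 0], "roll": 0.1195, "grip": 90},
  {"xyz": [0, 0, 0], "roll": 0.1195, "grip": 90},
])

```text
time_s: 2.35
position: [0.4739, 0.2478, 0.2225]
tcp_rot: [[-0.626, 0.78, -0.001], [0.78, 0.626, 0.0], [0.001, -0.0, -1.0]]
force: [0.8, -1.6, -0.4]
opening: 0.9
grasp_force: 0.0
```

Call:
move_arm([
  {"xyz": [0, 0, 0], "roll": 0.1195, "grip": 90},
  {"xyz": [0, 0, 0], "roll": 0.1195, "grip": 90},
  {"xyz": [0, 0, 0], "roll": 0.1195, "grip": 90},
  {"xyz": [1.5, -3, 25], "roll": 0, "grip": 90},
  {"xyz": [0, 0, 25], "roll": 0, "grip": 90},
])

```text
time_s: 2.77
position: [0.4716, 0.2488, 0.1735]
tcp_rot: [[-0.319, 0.948, 0.004], [0.948, 0.319, 0.002], [0.0, 0.004, -1.0]]
force: [0.3, 0.2, 0.1]
opening: 0.896
grasp_force: 0.0
```

Call:
move_arm([
  {"xyz": [0, 0, 20], "roll": 0, "grip": 90},
  {"xyz": [0, 0, 20], "roll": 0, "grip": 90},
  {"xyz": [0, 0, 0], "roll": 0, "grip": 90},
])

```text
time_s: 3.02
position: [0.468, 0.2474, 0.1293]
tcp_rot: [[-0.319, 0.948, -0.008], [0.948, 0.319, -0.002], [0.001, -0.008, -1.0]]
force: [0.2, -0.4, -0.1]
opening: 0.9
grasp_force: 0.0
```

Call:
move_arm([
  {"xyz": [-7, 6, 10], "roll": 0, "grip": 90},
  {"xyz": [0, 0, 10], "roll": 0, "grip": 90},
  {"xyz": [0, 0, 0], "roll": 0, "grip": 90},
  {"xyz": [0, 0, 0], "roll": 0, "grip": 90},
])

```text
time_s: 3.35
position: [0.4797, 0.2425, 0.1126]
tcp_rot: [[-0.317, 0.948, -0.0], [0.948, 0.317, 0.0], [0.0, -0.0, -1.0]]
force: [0.2, 0.2, 0.6]
opening: 0.903
grasp_force: 0.0
```

```bash
python3 w.py w2
python3 - <<'E'
import numpy as np,cv2
A=np.load('w2P.npy');P=A[:,:3]
s=(np.hypot(P[:,0]-.479,P[:,1]-.243)<.048)&(P[:,2]>.070)&(P[:,2]<.08)
Q=P[s];r=cv2.minAreaRect((Q[:,:2]*1000).astype(np.float32));print(len(Q),np.median(Q[:,2]),r)
E
```

```text
[0.47971846 0.24251149 0.11259274] [ 1.48974371e+01  3.27171567e+01  1.00357683e+02  7.56950363e-03
  4.69374344e+01 -3.59839130e+00] 3.35
4585 0.07447329150398502 ((476.7094421386719, 242.9322509765625), (56.27422332763672, 46.07643127441406), 17.845457077026367)
```

Call:
move_arm([
  {"xyz": [1.3, -2.5, 12], "roll": 0.01, "grip": 90},
  {"xyz": [0, 0, 20], "roll": 0, "grip": 90},
  {"xyz": [0, 0, 20], "roll": 0, "grip": 90},
  {"xyz": [0, 0, 20], "roll": 0, "grip": 90},
  {"xyz": [0, 0, 0], "roll": 0, "grip": 90},
])

```text
time_s: 3.82
position: [0.4751, 0.2424, 0.0385]
tcp_rot: [[-0.308, 0.951, -0.005], [0.951, 0.308, -0.001], [0.0, -0.005, -1.0]]
force: [-0.7, 0.1, -0.5]
opening: 0.901
grasp_force: 0.0
```

Call:
move_arm([
  {"xyz": [0, 0, 0], "roll": 0, "grip": 0},
  {"xyz": [0, 0, 0], "roll": 0, "grip": 0},
  {"xyz": [0, 0, 0], "roll": 0, "grip": 0},
  {"xyz": [0, 0, 0], "roll": 0, "grip": 0},
  {"xyz": [0, 0, 0], "roll": 0, "grip": 0},
])

```text
time_s: 4.23
position: [0.4772, 0.2431, 0.0418]
tcp_rot: [[-0.308, 0.951, 0.001], [0.951, 0.308, 0.0], [-0.0, 0.001, -1.0]]
force: [-0.8, -0.0, 3.1]
opening: 0.64
grasp_force: 30.0
```

Call:
move_arm([
  {"xyz": [0, 0, -25], "roll": 0, "grip": 0},
  {"xyz": [0, 0, -35], "roll": 0, "grip": 0},
  {"xyz": [0, 0, -35], "roll": 0, "grip": 0},
  {"xyz": [0, 0, -35], "roll": 0, "grip": 0},
  {"xyz": [0, 0, -10], "roll": 0, "grip": 0},
])

```text
time_s: 4.65
position: [0.4793, 0.2438, 0.1854]
tcp_rot: [[-0.308, 0.951, 0.009], [0.951, 0.308, 0.002], [-0.0, 0.009, -1.0]]
force: [1.8, -0.0, -3.5]
opening: 0.645
grasp_force: 30.0
```

Call:
move_arm([
  {"xyz": [-36, -4.6, 0], "roll": 0, "grip": 0},
  {"xyz": [-36, -4.6, 0], "roll": 0, "grip": 0},
  {"xyz": [-36, -4.6, 0], "roll": 0, "grip": 0},
  {"xyz": [-36, -4.6, 0], "roll": 0, "grip": 0},
  {"xyz": [-36, -4.6, 0], "roll": 0, "grip": 0},
])

```text
time_s: 5.07
position: [0.5093, 0.0632, 0.1795]
tcp_rot: [[-0.308, 0.951, -0.002], [0.951, 0.308, 0.0], [0.001, -0.002, -1.0]]
force: [0.0, 0.4, -4.4]
opening: 0.642
grasp_force: 30.0
```

Call:
move_arm([
  {"xyz": [-36, -4.6, 0], "roll": 0, "grip": 0},
  {"xyz": [-36, -4.6, 0], "roll": 0, "grip": 0},
  {"xyz": [-36, -4.6, 0], "roll": 0, "grip": 0},
  {"xyz": [-36, -4.6, 0], "roll": 0, "grip": 0},
  {"xyz": [0, 0, 0], "roll": 0.0945, "grip": 0},
])

```text
time_s: 5.48
position: [0.5394, -0.0853, 0.1798]
tcp_rot: [[-0.211, 0.978, 0.003], [0.978, 0.211, -0.005], [-0.005, 0.002, -1.0]]
force: [1.3, 0.7, -3.2]
opening: 0.636
grasp_force: 29.9
```

Call:
move_arm([
  {"xyz": [0, 0, 0], "roll": 0.0945, "grip": 0},
  {"xyz": [0, 0, 0], "roll": 0.0945, "grip": 0},
  {"xyz": [0, 0, 0], "roll": 0, "grip": 0},
  {"xyz": [0, 0, 0], "roll": 0, "grip": 0},
])

```text
time_s: 5.82
position: [0.5363, -0.0778, 0.1795]
tcp_rot: [[-0.032, 0.999, -0.002], [0.999, 0.032, 0.001], [0.001, -0.002, -1.0]]
force: [0.3, 0.0, -3.4]
opening: 0.639
grasp_force: 30.0
```

```bash
python3 w.py w3
python3 - <<'E'
import numpy as np,cv2
A=np.load('w3P.npy');P=A[:,:3];a=np.load('w3.npz')['a']
uv=A[:,3:].astype(int);h=cv2.cvtColor(a,cv2.COLOR_RGB2HSV)[uv[:,1],uv[:,0]].astype(int)
def rect(n,s):
    Q=P[s]
    if len(Q)>20: print(n,len(Q),np.median(Q,0).round(4),cv2.minAreaRect((Q[:,:2]*1000).astype(np.float32)))
bl=(h[:,0]>100)&(h[:,0]<125)&(h[:,1]>120)
n=lambda lo,hi:(P[:,2]>lo)&(P[:,2]<hi)&(abs(P[:,0]-.54)<.08)
rect('jaw',bl&n(.091,.1)&(P[:,1]>-.02))
rect('gear',bl&n(.106,.116)&(P[:,1]<-.1))
rect('fixed',~bl&n(.081,.089)&(abs(P[:,1]+.017)<.035))
rect('held',n(.12,.24)&(abs(P[:,1]+.08)<.04))
o=(h[:,0]<14)&(h[:,1]>150)&(P[:,1]<-.12)&n(.12,.2);rect('sleeve',o)
rect('bed',n(.006,.0125)&(abs(P[:,1]+.1)<.25))
E
```

```text
[ 0.53631171 -0.07784535  0.17951324] [-2.00764036e+01  2.71811278e+01  9.65259278e+01 -3.11857464e-03
  5.64216614e+01 -2.18956847e+01] 5.8167
jaw 2744 [0.5369 0.0173 0.0944] ((537.679931640625, 17.302833557128906), (98.27765655517578, 17.487031936645508), 0.8042041659355164)
fixed 3557 [ 0.5382 -0.0137  0.0845] ((538.1431884765625, -14.574907302856445), (95.69486999511719, 46.368534088134766), 0.8850041031837463)
held 11155 [ 0.5361 -0.0653  0.2118] ((535.9146118164062, -74.90414428710938), (78.8169174194336, 47.070743560791016), 2.2010085582733154)
bed 3698 [ 0.5388 -0.0565  0.0095] ((538.49560546875, -27.889739990234375), (100.42667388916016, 141.5336456298828), 0.7636919617652893)
```

View pics/w3.png

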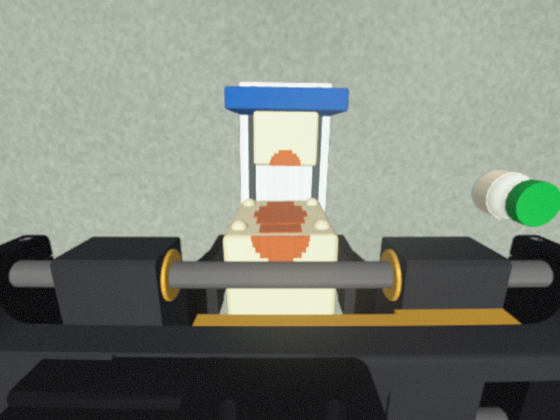

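The held half sits centred with its keyed face towards the strapped half (face at 282,218; strapped half at 285,137). The clamp yaw is 90.8° and the load spot is (0.539,-0.080).

Call:
move_arm([
  {"xyz": [-1.9, 2.6, 20], "roll": 0.018, "grip": 0},
  {"xyz": [0, 0, 25], "roll": 0, "grip": 0},
  {"xyz": [0, 0, 25], "roll": 0, "grip": 0},
  {"xyz": [0, 0, 0], "roll": 0, "grip": 0},
  {"xyz": [0, 0, 0], "roll": 0, "grip": 0},
])

```text
time_s: 6.28
position: [0.5386, -0.0792, 0.1094]
tcp_rot: [[-0.013, 1.0, -0.004], [1.0, 0.013, 0.001], [0.001, -0.004, -1.0]]
force: [-0.3, 0.1, -3.4]
opening: 0.642
grasp_force: 30.0
```

Now 57.5 mm to go; I'll stop about 4 mm short.

Call:
move_arm([
  {"xyz": [0, 0, 20], "roll": 0, "grip": 0},
  {"xyz": [0, 0, 20], "roll": 0, "grip": 0},
  {"xyz": [0, 0, 10], "roll": 0, "grip": 0},
  {"xyz": [0, 0, 3], "roll": 0, "grip": 0},
  {"xyz": [0, 0, 0], "roll": 0, "grip": 0},
])

```text
time_s: 6.7
position: [0.5402, -0.0799, 0.0579]
tcp_rot: [[-0.012, 1.0, 0.0], [1.0, 0.012, -0.0], [-0.0, 0.0, -1.0]]
force: [0.0, -0.8, -3.4]
opening: 0.641
grasp_force: 30.0
```

Call:
move_arm([
  {"xyz": [0, 0, 2], "roll": 0, "grip": 0},
  {"xyz": [0, 0, 1], "roll": 0, "grip": 0},
  {"xyz": [0, 0, 0], "roll": 0, "grip": 0},
])

```text
time_s: 6.95
position: [0.5405, -0.0801, 0.0554]
tcp_rot: [[-0.012, 1.0, 0.002], [1.0, 0.012, -0.001], [-0.001, 0.002, -1.0]]
force: [0.5, -0.4, -3.5]
opening: 0.644
grasp_force: 30.0
```

Call:
move_arm([
  {"xyz": [0, -1.3, 2], "roll": 0, "grip": 0},
  {"xyz": [0, 0, 1], "roll": 0, "grip": 0},
  {"xyz": [0, 0, 0], "roll": 0, "grip": 0},
])

```text
time_s: 7.2
position: [0.5385, -0.0799, 0.0518]
tcp_rot: [[-0.011, 1.0, 0.0], [1.0, 0.011, 0.0], [0.0, 0.0, -1.0]]
force: [-0.7, 0.3, -2.7]
opening: 0.64
grasp_force: 30.0
```

Call:
move_arm([
  {"xyz": [0, 0, 0.5], "roll": 0, "grip": 0},
  {"xyz": [0, 0, 0.5], "roll": 0, "grip": 0},
  {"xyz": [0, 0, 0], "roll": 0, "grip": 0},
])

```text
time_s: 7.45
position: [0.5385, -0.0798, 0.0517]
tcp_rot: [[-0.012, 1.0, 0.0], [1.0, 0.012, -0.0], [-0.0, 0.0, -1.0]]
force: [-3.5, 0.6, 7.5]
opening: 0.642
grasp_force: 30.0
```

Call:
move_arm([
  {"xyz": [0, 0, 0], "roll": 0, "grip": 90},
  {"xyz": [0, 0, 0], "roll": 0, "grip": 90},
  {"xyz": [0, 0, 0], "roll": 0, "grip": 90},
  {"xyz": [0, 0, 0], "roll": 0, "grip": 90},
  {"xyz": [0, 0, 0], "roll": 0, "grip": 90},
])

```text
time_s: 7.87
position: [0.5388, -0.08, 0.0505]
tcp_rot: [[-0.012, 1.0, 0.0], [1.0, 0.012, -0.0], [-0.0, 0.0, -1.0]]
force: [-0.6, -0.1, 0.4]
opening: 0.876
grasp_force: 0.0
```

Call:
move_arm([
  {"xyz": [0, 0, -20], "roll": 0, "grip": 90},
  {"xyz": [0, 0, -40], "roll": 0, "grip": 90},
  {"xyz": [0, 0, -40], "roll": 0, "grip": 90},
  {"xyz": [0, 0, -40], "roll": 0, "grip": 90},
  {"xyz": [0, 0, -40], "roll": 0, "grip": 90},
])

```text
time_s: 8.28
position: [0.5381, -0.0798, 0.2322]
tcp_rot: [[-0.011, 1.0, -0.001], [1.0, 0.011, 0.0], [0.0, -0.001, -1.0]]
force: [0.9, -0.7, -0.3]
opening: 0.898
grasp_force: 0.0
```

Call:
move_arm([
  {"xyz": [-25, 0, -20], "roll": 0, "grip": 90},
  {"xyz": [-35, 0, 0], "roll": 0, "grip": 90},
  {"xyz": [-20, 0, 0], "roll": 0, "grip": 90},
  {"xyz": [0, 0, 0], "roll": 0, "grip": 90},
  {"xyz": [0, 0, 0], "roll": 0, "grip": 90},
])

```text
time_s: 8.7
position: [0.5392, -0.1607, 0.2503]
tcp_rot: [[-0.009, 1.0, -0.0], [1.0, 0.009, 0.001], [0.001, -0.0, -1.0]]
force: [0.1, 0.4, -1.6]
opening: 0.899
grasp_force: 0.0
```

```bash
python3 w.py w4
python3 - <<'E'
import numpy as np,cv2
A=np.load('w4P.npy');P=A[:,:3];a=np.load('w4.npz')['a']
uv=A[:,3:].astype(int);h=cv2.cvtColor(a,cv2.COLOR_RGB2HSV)[uv[:,1],uv[:,0]].astype(int)
def rect(n,s):
    Q=P[s]
    if len(Q)>20: print(n,len(Q),np.median(Q,0).round(4),cv2.minAreaRect((Q[:,:2]*1000).astype(np.float32)))
bl=(h[:,0]>100)&(h[:,0]<125)&(h[:,1]>120)
n=lambda lo,hi:(P[:,2]>lo)&(P[:,2]<hi)&(abs(P[:,0]-.54)<.08)
rect('gear',bl&n(.106,.116)&(P[:,1]<-.1))
rect('jaw',bl&n(.091,.1)&(P[:,1]>-.02))
rect('fixed',~bl&n(.081,.089)&(abs(P[:,1]+.017)<.03)&(abs(P[:,0]-.538)<.033))
rect('loose',~bl&n(.081,.089)&(abs(P[:,1]+.08)<.033)&(abs(P[:,0]-.538)<.035))
o=(h[:,0]<14)&(h[:,1]>150)&(P[:,1]<-.12)&n(.12,.2);rect('sleeve',o)
rect('sleevetop',n(.186,.20)&(P[:,1]<-.12)&(P[:,1]>-.35))
E
```

```text
[ 0.53919472 -0.16066219  0.25034223] [-2.79835571e+01  2.35709714e+01  8.92944923e+01  2.48324504e-02
  6.71678776e+01 -2.85197977e+01] 8.7
gear 3028 [ 0.5432 -0.1954  0.1095] ((541.1903686523438, -202.33131408691406), (80.4180908203125, 60.01470947265625), 0.5126109719276428)
jaw 2059 [0.5372 0.0169 0.0944] ((537.7167358398438, 16.892902374267578), (98.50923156738281, 18.030622482299805), 0.5104035139083862)
fixed 2645 [ 0.5384 -0.0139  0.0844] ((538.2581787109375, -14.223821640014648), (56.34334945678711, 46.885345458984375), 0.9828341007232666)
loose 2244 [ 0.539  -0.0796  0.0845] ((538.4478149414062, -80.15953063964844), (55.93329620361328, 46.26095199584961), 1.8454188108444214)
sleeve 486 [ 0.5225 -0.247   0.1674] ((522.044189453125, -249.2373809814453), (9.405913352966309, 24.062461853027344), 83.75250244140625)
sleevetop 30 [ 0.5211 -0.246   0.1872] ((519.9973754882812, -246.24241638183594), (14.255254745483398, 2.4223742485046387), 0.8727490305900574)
```

View pics/w4.png

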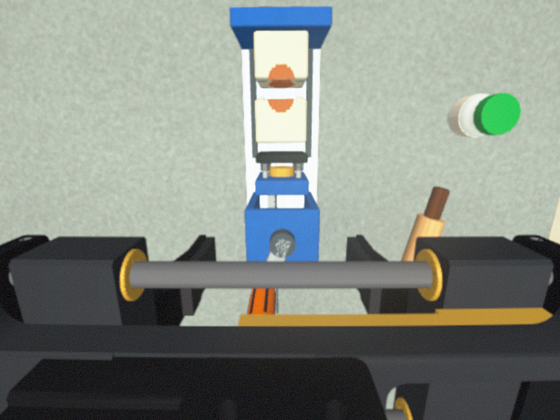

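The loose half stands square in the bed at (280,120), in line with the strapped half. I'll fit the sleeve's axis with its known radius.

Run:
```python
from h import *
from scipy.optimize import least_squares
z=np.load('c1.npz');L=[]
for cam,im,d in(('scene',z['a'],z['d']),('side',z['b'],z['e'])):
  P,uv=cloud(cam,d);L.append((cam,P,cv2.cvtColor(im,cv2.COLOR_RGB2HSV)[uv[:,1],uv[:,0]].astype(int)))
A=np.load('w4P.npy');uv=A[:,3:].astype(int);L.append(('wrist',A[:,:3],cv2.cvtColor(np.load('w4.npz')['a'],cv2.COLOR_RGB2HSV)[uv[:,1],uv[:,0]].astype(int)))
for n,P,c in L:
  o=(c[:,0]<14)&(c[:,1]>150)&(P[:,2]>.133)&(P[:,2]<.188)&(np.hypot(P[:,0]-.522,P[:,1]+.259)<.03)
  Q=P[o]; r=least_squares(lambda p:np.hypot(Q[:,0]-p[0],Q[:,1]-p[1])-.013,[.523,-.26],loss='soft_l1',f_scale=.001)
  x=r.x-np.array([.5407,-.2077]);print(n,len(Q),r.x.round(4),np.hypot(*x).round(4),np.arctan2(-x[0],-x[1])+.012)
```

```text
scene 288 [ 0.5213 -0.2557] 0.0517 0.3955346432168282
side 117 [ 0.5212 -0.2582] 0.0541 0.38031624278948256
wrist 478 [ 0.521  -0.2585] 0.0545 0.3816493098970845
```

Call:
move_arm([
  {"xyz": [-33, -6, 0], "roll": 0, "grip": 90},
  {"xyz": [-33, -6, 0], "roll": 0, "grip": 90},
  {"xyz": [-32, -6, 0], "roll": 0, "grip": 90},
  {"xyz": [0, 0, 0], "roll": 0, "grip": 90},
  {"xyz": [0, 0, 0], "roll": 0, "grip": 90},
])

```text
time_s: 9.17
position: [0.5222, -0.2581, 0.2498]
tcp_rot: [[-0.01, 1.0, -0.001], [1.0, 0.01, 0.002], [0.002, -0.001, -1.0]]
force: [-0.1, 0.4, -0.7]
opening: 0.898
grasp_force: 0.0
```

Call:
move_arm([
  {"xyz": [0, -1, 27], "roll": 0, "grip": 90},
  {"xyz": [0, 0, 27], "roll": 0, "grip": 90},
  {"xyz": [0, 0, 27], "roll": 0, "grip": 90},
  {"xyz": [0, 0, 26], "roll": 0, "grip": 90},
  {"xyz": [0, 0, 0], "roll": 0, "grip": 90},
])

```text
time_s: 9.58
position: [0.5184, -0.2533, 0.1385]
tcp_rot: [[-0.013, 1.0, -0.01], [1.0, 0.014, 0.008], [0.008, -0.009, -1.0]]
force: [-0.7, 1.1, 0.2]
opening: 0.901
grasp_force: 0.0
```

Call:
move_arm([
  {"xyz": [0, 0, 0], "roll": 0, "grip": 0},
  {"xyz": [0, 0, 0], "roll": 0, "grip": 0},
  {"xyz": [0, 0, 0], "roll": 0, "grip": 0},
  {"xyz": [0, 0, 0], "roll": 0, "grip": 0},
  {"xyz": [0, 0, 0], "roll": 0, "grip": 0},
])

```text
time_s: 10.0
position: [0.5224, -0.2585, 0.1451]
tcp_rot: [[-0.012, 1.0, 0.002], [1.0, 0.012, -0.002], [-0.002, 0.002, -1.0]]
force: [0.0, 0.2, -1.4]
opening: 0.606
grasp_force: 0.0
```

Call:
move_arm([
  {"xyz": [0, 0, 0], "roll": 0, "grip": 0},
  {"xyz": [0, 0, 0], "roll": 0, "grip": 0},
  {"xyz": [0, 0, 0], "roll": 0, "grip": 0},
  {"xyz": [0, 0, 0], "roll": 0, "grip": 0},
  {"xyz": [0, 0, 0], "roll": 0, "grip": 0},
])

```text
time_s: 10.42
position: [0.5212, -0.2582, 0.1436]
tcp_rot: [[-0.012, 1.0, -0.001], [1.0, 0.012, 0.0], [0.0, -0.001, -1.0]]
force: [-0.6, -0.0, 2.3]
opening: 0.288
grasp_force: 30.0
```

```bash
cat > arc.py <<'E'
import sys,numpy as np
from h import bot
C=np.array([.5407,-.2077]);st=bot.read_state();p=np.array(st['position'])[:2];R=np.array(st['tcp_rot'])
d=p-C;th=np.arctan2(-d[0],-d[1])%(2*np.pi)
f=np.array(st['force'])[:2];t=np.array([-np.cos(th),np.sin(th)]);r=np.array([-np.sin(th),-np.cos(th)])
print('crank',th+.012,'rad',np.hypot(*d)*1e3,'Ft',f@t,'Fr',f@r,'t',st['time_s'])
if len(sys.argv)>1:
  n=int(sys.argv[1]);step=float(sys.argv[2]);k=th+step*np.arange(n+1)
  W=55*np.c_[-np.sin(k),-np.cos(k)];D=np.diff(W,axis=0)
  T=(D@R[:2,:2]).round(1)
  for i in range(0,n,5):print(T[i:i+5].tolist())
E
python3 arc.py 20 0.06
python3 - <<'E'
import numpy as np,cv2
A=np.load('w4P.npy');P=A[:,:3];a=np.load('w4.npz')['a'];uv=A[:,3:].astype(int);v=a[uv[:,1],uv[:,0]].astype(int).max(1)
s=(v<60)&(P[:,2]>.080)&(P[:,2]<.09)&(abs(P[:,0]-.539)<.036)&(P[:,1]<-.09)&(P[:,1]>-.15)
Q=P[s];print(len(Q),np.percentile(Q,[2,50,98],axis=0).round(4))
E
```

```text
crank 0.3810803244240524 rad 54.111398846213824 Ft 0.6026791100024016 Fr 0.23973182704721796 t 10.4167
[[1.3, -3.0], [1.5, -2.9], [1.7, -2.8], [1.8, -2.7], [2.0, -2.6]]
[[2.2, -2.5], [2.3, -2.4], [2.4, -2.2], [2.6, -2.1], [2.7, -1.9]]
[[2.8, -1.8], [2.9, -1.6], [3.0, -1.4], [3.1, -1.2], [3.1, -1.0]]
[[3.2, -0.8], [3.2, -0.7], [3.3, -0.5], [3.3, -0.3], [3.3, -0.1]]Traceback (most recent call last):
  File "<stdin>", line 4, in <module>
    return _quantile_unchecked(
        a, q, axis, out, overwrite_input, method, keepdims, weights)
    return _ureduce(a,
                    func=_quantile_ureduce_func,
    ...<5 lines>...
                    overwrite_input=overwrite_input,
                    method=method)
    r = func(a, **kwargs)
    result = _quantile(arr,
                       quantiles=q,
    ...<2 lines>...
                       out=out,
                       weights=wgt)
    slices_having_nans = np.isnan(arr[-1, ...])
                                  ~~~^^^^^^^^^
IndexError: index -1 is out of bounds for axis 0 with size 0
```

Call:
move_arm([
  {"xyz": [1.3, -3.0, 0], "roll": 0, "grip": 0},
  {"xyz": [1.5, -2.9, 0], "roll": 0, "grip": 0},
  {"xyz": [1.7, -2.8, 0], "roll": 0, "grip": 0},
  {"xyz": [1.8, -2.7, 0], "roll": 0, "grip": 0},
  {"xyz": [2.0, -2.6, 0], "roll": 0, "grip": 0},
])

```text
time_s: 10.83
position: [0.5109, -0.2529, 0.1437]
tcp_rot: [[-0.011, 1.0, 0.008], [1.0, 0.011, -0.006], [-0.006, 0.008, -1.0]]
force: [6.0, -5.6, -7.5]
opening: 0.293
grasp_force: 30.0
```

Call:
move_arm([
  {"xyz": [2.2, -2.5, 0], "roll": 0, "grip": 0},
  {"xyz": [2.3, -2.4, 0], "roll": 0, "grip": 0},
  {"xyz": [2.4, -2.2, 0], "roll": 0, "grip": 0},
  {"xyz": [2.6, -2.1, 0], "roll": 0, "grip": 0},
  {"xyz": [2.7, -1.9, 0], "roll": 0, "grip": 0},
])

```text
time_s: 11.25
position: [0.4987, -0.2418, 0.1437]
tcp_rot: [[-0.012, 1.0, 0.006], [1.0, 0.012, -0.007], [-0.008, 0.006, -1.0]]
force: [3.7, -9.2, -4.7]
opening: 0.295
grasp_force: 30.0
```

```bash
python3 arc.py 25 0.06
```

```text
crank 0.9011032623363036 rad 54.10841572027798 Ft -9.47610041002568 Fr 2.878807105102414 t 11.25
[[2.6, -2.0], [2.8, -1.8], [2.9, -1.6], [3.0, -1.5], [3.0, -1.3]]
[[3.1, -1.1], [3.2, -0.9], [3.2, -0.7], [3.3, -0.5], [3.3, -0.3]]
[[3.3, -0.1], [3.3, 0.1], [3.3, 0.3], [3.3, 0.5], [3.2, 0.7]]
[[3.2, 0.8], [3.1, 1.0], [3.1, 1.2], [3.0, 1.4], [2.9, 1.6]]
[[2.8, 1.8], [2.7, 1.9], [2.6, 2.1], [2.4, 2.2], [2.3, 2.4]]
```

```bash
cat > seq.py <<'E'
import sys,numpy as np
k=float(sys.argv[1])-.012+float(sys.argv[3])*np.arange(int(sys.argv[2])+1)
R=np.array([[-.012,1],[1,.012]])
T=(np.diff(54.5*np.c_[-np.sin(k),-np.cos(k)],axis=0)@R).round(1)
for i in range(0,len(T),5):print(round(k[min(i+5,len(T))]+.012,2),T[i:i+5].tolist())
E
python3 seq.py 0.981 50 .06
```

```text
1.28 [[2.8, -1.7], [2.9, -1.6], [3.0, -1.4], [3.0, -1.2], [3.1, -1.0]]
1.58 [[3.2, -0.8], [3.2, -0.6], [3.2, -0.5], [3.3, -0.3], [3.3, -0.1]]
1.88 [[3.3, 0.1], [3.3, 0.3], [3.2, 0.5], [3.2, 0.7], [3.1, 0.9]]
2.18 [[3.1, 1.1], [3.0, 1.3], [2.9, 1.5], [2.8, 1.6], [2.7, 1.8]]
2.48 [[2.6, 2.0], [2.5, 2.1], [2.4, 2.3], [2.2, 2.4], [2.1, 2.5]]
2.78 [[1.9, 2.6], [1.8, 2.8], [1.6, 2.9], [1.4, 2.9], [1.2, 3.0]]
3.08 [[1.1, 3.1], [0.9, 3.2], [0.7, 3.2], [0.5, 3.2], [0.3, 3.3]]
3.38 [[0.1, 3.3], [-0.1, 3.3], [-0.3, 3.3], [-0.5, 3.2], [-0.7, 3.2]]
3.68 [[-0.9, 3.2], [-1.1, 3.1], [-1.2, 3.0], [-1.4, 2.9], [-1.6, 2.9]]
3.98 [[-1.8, 2.8], [-1.9, 2.6], [-2.1, 2.5], [-2.2, 2.4], [-2.4, 2.3]]
```

Call:
move_arm([
  {"xyz": [2.8, -1.7, 0], "roll": 0, "grip": 0},
  {"xyz": [2.9, -1.6, 0], "roll": 0, "grip": 0},
  {"xyz": [3.0, -1.4, 0], "roll": 0, "grip": 0},
  {"xyz": [3.0, -1.2, 0], "roll": 0, "grip": 0},
  {"xyz": [3.1, -1.0, 0], "roll": 0, "grip": 0},
])

```text
time_s: 11.67
position: [0.49, -0.2271, 0.1437]
tcp_rot: [[-0.012, 1.0, 0.002], [1.0, 0.012, -0.007], [-0.007, 0.002, -1.0]]
force: [-1.4, -9.5, -2.7]
opening: 0.292
grasp_force: 30.0
```

Call:
move_arm([
  {"xyz": [3.2, -0.8, 0], "roll": 0, "grip": 0},
  {"xyz": [3.2, -0.6, 0], "roll": 0, "grip": 0},
  {"xyz": [3.2, -0.5, 0], "roll": 0, "grip": 0},
  {"xyz": [3.3, -0.3, 0], "roll": 0, "grip": 0},
  {"xyz": [3.3, -0.1, 0], "roll": 0, "grip": 0},
])

```text
time_s: 12.08
position: [0.4863, -0.2102, 0.1437]
tcp_rot: [[-0.013, 1.0, -0.001], [1.0, 0.013, -0.006], [-0.006, -0.001, -1.0]]
force: [-4.2, -8.0, -0.5]
opening: 0.292
grasp_force: 30.0
```

Call:
move_arm([
  {"xyz": [3.3, 0.1, 0], "roll": 0, "grip": 0},
  {"xyz": [3.3, 0.3, 0], "roll": 0, "grip": 0},
  {"xyz": [3.2, 0.5, 0], "roll": 0, "grip": 0},
  {"xyz": [3.2, 0.7, 0], "roll": 0, "grip": 0},
  {"xyz": [3.1, 0.9, 0], "roll": 0, "grip": 0},
])

```text
time_s: 12.5
position: [0.4879, -0.1932, 0.1436]
tcp_rot: [[-0.013, 1.0, -0.002], [1.0, 0.013, -0.004], [-0.004, -0.002, -1.0]]
force: [-4.8, -7.4, 0.6]
opening: 0.29
grasp_force: 30.0
```

```bash
python3 arc.py
```

```text
crank 1.850188725897796 rad 54.74888644715563 Ft -8.433145459882331 Fr 2.715920988613224 t 12.5
```

Call:
move_arm([
  {"xyz": [3.1, 1.1, 0], "roll": 0, "grip": 0},
  {"xyz": [3.0, 1.3, 0], "roll": 0, "grip": 0},
  {"xyz": [2.9, 1.5, 0], "roll": 0, "grip": 0},
  {"xyz": [2.8, 1.6, 0], "roll": 0, "grip": 0},
  {"xyz": [2.7, 1.8, 0], "roll": 0, "grip": 0},
])

```text
time_s: 12.92
position: [0.4943, -0.178, 0.1436]
tcp_rot: [[-0.013, 1.0, -0.004], [1.0, 0.013, -0.003], [-0.003, -0.004, -1.0]]
force: [-5.8, -7.0, 3.1]
opening: 0.293
grasp_force: 30.0
```

Call:
move_arm([
  {"xyz": [2.6, 2.0, 0], "roll": 0, "grip": 0},
  {"xyz": [2.5, 2.1, 0], "roll": 0, "grip": 0},
  {"xyz": [2.4, 2.3, 0], "roll": 0, "grip": 0},
  {"xyz": [2.2, 2.4, 0], "roll": 0, "grip": 0},
  {"xyz": [2.1, 2.5, 0], "roll": 0, "grip": 0},
])

```text
time_s: 13.33
position: [0.5049, -0.1655, 0.1436]
tcp_rot: [[-0.013, 1.0, -0.005], [1.0, 0.013, -0.002], [-0.002, -0.005, -1.0]]
force: [-6.8, -5.1, 3.9]
opening: 0.294
grasp_force: 30.0
```

Call:
move_arm([
  {"xyz": [1.9, 2.6, 0], "roll": 0, "grip": 0},
  {"xyz": [1.8, 2.8, 0], "roll": 0, "grip": 0},
  {"xyz": [1.6, 2.9, 0], "roll": 0, "grip": 0},
  {"xyz": [1.4, 2.9, 0], "roll": 0, "grip": 0},
  {"xyz": [1.2, 3.0, 0], "roll": 0, "grip": 0},
])

```text
time_s: 13.75
position: [0.5183, -0.1568, 0.1436]
tcp_rot: [[-0.013, 1.0, -0.007], [1.0, 0.013, -0.001], [-0.001, -0.007, -1.0]]
force: [-8.1, -4.0, 6.1]
opening: 0.291
grasp_force: 30.0
```

Call:
move_arm([
  {"xyz": [1.1, 3.1, 0], "roll": 0, "grip": 0},
  {"xyz": [0.9, 3.2, 0], "roll": 0, "grip": 0},
  {"xyz": [0.7, 3.2, 0], "roll": 0, "grip": 0},
  {"xyz": [0.5, 3.2, 0], "roll": 0, "grip": 0},
  {"xyz": [0.3, 3.3, 0], "roll": 0, "grip": 0},
])

```text
time_s: 14.17
position: [0.5337, -0.1524, 0.1436]
tcp_rot: [[-0.013, 1.0, -0.008], [1.0, 0.013, 0.001], [0.001, -0.008, -1.0]]
force: [-9.0, -2.2, 6.9]
opening: 0.295
grasp_force: 30.0
```

```bash
python3 arc.py
```

```text
crank 3.0269598121775476 rad 55.77525554032135 Ft -9.220070837642213 Fr -1.064185144453317 t 14.1667
```

Call:
move_arm([
  {"xyz": [0.1, 3.3, 0], "roll": 0, "grip": 0},
  {"xyz": [-0.1, 3.3, 0], "roll": 0, "grip": 0},
  {"xyz": [-0.3, 3.3, 0], "roll": 0, "grip": 0},
  {"xyz": [-0.5, 3.2, 0], "roll": 0, "grip": 0},
  {"xyz": [-0.7, 3.2, 0], "roll": 0, "grip": 0},
])

```text
time_s: 14.58
position: [0.5496, -0.1525, 0.1436]
tcp_rot: [[-0.012, 1.0, -0.009], [1.0, 0.012, 0.003], [0.003, -0.009, -1.0]]
force: [-8.2, 1.3, 8.2]
opening: 0.291
grasp_force: 30.0
```

Call:
move_arm([
  {"xyz": [-0.9, 3.2, 0], "roll": 0, "grip": 0},
  {"xyz": [-1.1, 3.1, 0], "roll": 0, "grip": 0},
  {"xyz": [-1.2, 3.0, 0], "roll": 0, "grip": 0},
  {"xyz": [-1.4, 2.9, 0], "roll": 0, "grip": 0},
  {"xyz": [-1.6, 2.9, 0], "roll": 0, "grip": 0},
])

```text
time_s: 15.0
position: [0.565, -0.1574, 0.1436]
tcp_rot: [[-0.012, 1.0, -0.008], [1.0, 0.012, 0.005], [0.005, -0.008, -1.0]]
force: [-8.2, 5.9, 8.4]
opening: 0.293
grasp_force: 30.0
```

Call:
move_arm([
  {"xyz": [-1.8, 2.8, 0], "roll": 0, "grip": 0},
  {"xyz": [-1.9, 2.6, 0], "roll": 0, "grip": 0},
  {"xyz": [-2.1, 2.5, 0], "roll": 0, "grip": 0},
  {"xyz": [-2.2, 2.4, 0], "roll": 0, "grip": 0},
  {"xyz": [-2.4, 2.3, 0], "roll": 0, "grip": 0},
])

```text
time_s: 15.42
position: [0.5786, -0.1667, 0.1436]
tcp_rot: [[-0.011, 1.0, -0.007], [1.0, 0.011, 0.006], [0.007, -0.007, -1.0]]
force: [-6.2, 8.4, 6.7]
opening: 0.288
grasp_force: 30.0
```

```bash
python3 arc.py; python3 seq.py 3.981 50 .04
python3 - <<'E'
from h import *
a,d=bot.capture('scene');cv2.imwrite('pics/s2.png',cv2.resize(a[190:310,90:310,::-1],None,fx=3,fy=3))
E
```

```text
crank 3.8992700505016344 rad 55.80604907439327 Ft -10.301614426529563 Fr 1.9614078702946207 t 15.4167
4.18 [[-1.7, 1.4], [-1.7, 1.4], [-1.8, 1.3], [-1.8, 1.2], [-1.9, 1.1]]
4.38 [[-1.9, 1.1], [-1.9, 1.0], [-2.0, 0.9], [-2.0, 0.8], [-2.0, 0.8]]
4.58 [[-2.1, 0.7], [-2.1, 0.6], [-2.1, 0.5], [-2.1, 0.4], [-2.2, 0.3]]
4.78 [[-2.2, 0.2], [-2.2, 0.2], [-2.2, 0.1], [-2.2, -0.0], [-2.2, -0.1]]
4.98 [[-2.2, -0.2], [-2.2, -0.3], [-2.1, -0.4], [-2.1, -0.5], [-2.1, -0.5]]
5.18 [[-2.1, -0.6], [-2.1, -0.7], [-2.0, -0.8], [-2.0, -0.9], [-2.0, -0.9]]
5.38 [[-1.9, -1.0], [-1.9, -1.1], [-1.8, -1.2], [-1.8, -1.2], [-1.7, -1.3]]
5.58 [[-1.7, -1.4], [-1.6, -1.5], [-1.6, -1.5], [-1.5, -1.6], [-1.4, -1.6]]
5.78 [[-1.4, -1.7], [-1.3, -1.7], [-1.2, -1.8], [-1.2, -1.8], [-1.1, -1.9]]
5.98 [[-1.0, -1.9], [-0.9, -2.0], [-0.9, -2.0], [-0.8, -2.0], [-0.7, -2.1]]
```

View pics/s2.png

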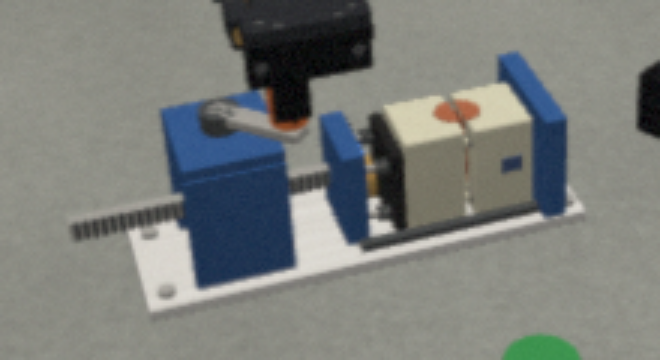

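The gap at crop pixel (465,150) is only a few mm, so shut is close. I'll slow down and read the force after each call.

Call:
move_arm([
  {"xyz": [-1.7, 1.4, 0], "roll": 0, "grip": 0},
  {"xyz": [-1.7, 1.4, 0], "roll": 0, "grip": 0},
  {"xyz": [-1.8, 1.3, 0], "roll": 0, "grip": 0},
  {"xyz": [-1.8, 1.2, 0], "roll": 0, "grip": 0},
  {"xyz": [-1.9, 1.1, 0], "roll": 0, "grip": 0},
])

```text
time_s: 15.88
position: [0.5859, -0.1752, 0.1436]
tcp_rot: [[-0.011, 1.0, -0.005], [1.0, 0.011, 0.007], [0.007, -0.005, -1.0]]
force: [-2.8, 8.0, 6.7]
opening: 0.293
grasp_force: 30.0
```

```bash
python3 arc.py; python3 seq.py 4.181 35 .02
```

```text
crank 4.10089439944855 rad 55.73633440651338 Ft -8.110557597894198 Fr 2.342209374514163 t 15.8833
4.28 [[-0.9, 0.5], [-1.0, 0.5], [-1.0, 0.5], [-1.0, 0.5], [-1.0, 0.5]]
4.38 [[-1.0, 0.4], [-1.0, 0.4], [-1.0, 0.4], [-1.0, 0.4], [-1.0, 0.4]]
4.48 [[-1.0, 0.3], [-1.0, 0.3], [-1.0, 0.3], [-1.1, 0.3], [-1.1, 0.3]]
4.58 [[-1.1, 0.2], [-1.1, 0.2], [-1.1, 0.2], [-1.1, 0.2], [-1.1, 0.2]]
4.68 [[-1.1, 0.1], [-1.1, 0.1], [-1.1, 0.1], [-1.1, 0.1], [-1.1, 0.0]]
4.78 [[-1.1, 0.0], [-1.1, 0.0], [-1.1, -0.0], [-1.1, -0.0], [-1.1, -0.1]]
4.88 [[-1.1, -0.1], [-1.1, -0.1], [-1.1, -0.1], [-1.1, -0.2], [-1.1, -0.2]]
```

Call:
move_arm([
  {"xyz": [-0.9, 0.5, 0], "roll": 0, "grip": 0},
  {"xyz": [-1.0, 0.5, 0], "roll": 0, "grip": 0},
  {"xyz": [-1.0, 0.5, 0], "roll": 0, "grip": 0},
  {"xyz": [-1.0, 0.5, 0], "roll": 0, "grip": 0},
  {"xyz": [-1.0, 0.5, 0], "roll": 0, "grip": 0},
])

```text
time_s: 16.3
position: [0.589, -0.18, 0.1436]
tcp_rot: [[-0.011, 1.0, -0.004], [1.0, 0.011, 0.007], [0.007, -0.004, -1.0]]
force: [-2.0, 8.7, 5.5]
opening: 0.293
grasp_force: 30.0
```

Call:
move_arm([
  {"xyz": [-1.0, 0.4, 0], "roll": 0, "grip": 0},
  {"xyz": [-1.0, 0.4, 0], "roll": 0, "grip": 0},
  {"xyz": [-1.0, 0.4, 0], "roll": 0, "grip": 0},
  {"xyz": [-1.0, 0.4, 0], "roll": 0, "grip": 0},
  {"xyz": [-1.0, 0.4, 0], "roll": 0, "grip": 0},
])

```text
time_s: 16.72
position: [0.5915, -0.1849, 0.1436]
tcp_rot: [[-0.011, 1.0, -0.003], [1.0, 0.011, 0.007], [0.007, -0.003, -1.0]]
force: [-1.4, 8.5, 5.1]
opening: 0.295
grasp_force: 30.0
```

```bash
python3 arc.py
```

```text
crank 4.3020498780110215 rad 55.641463820021976 Ft -8.299779519354578 Fr 2.149230421506791 t 16.7167
```

Call:
move_arm([
  {"xyz": [-1.0, 0.3, 0], "roll": 0, "grip": 0},
  {"xyz": [-1.0, 0.3, 0], "roll": 0, "grip": 0},
  {"xyz": [-1.0, 0.3, 0], "roll": 0, "grip": 0},
  {"xyz": [-1.1, 0.3, 0], "roll": 0, "grip": 0},
  {"xyz": [-1.1, 0.3, 0], "roll": 0, "grip": 0},
])

```text
time_s: 17.13
position: [0.5934, -0.1901, 0.1436]
tcp_rot: [[-0.011, 1.0, -0.002], [1.0, 0.011, 0.007], [0.007, -0.002, -1.0]]
force: [0.3, 9.1, 5.5]
opening: 0.3
grasp_force: 30.0
```

```bash
python3 arc.py
```

```text
crank 4.401718605025107 rad 55.58800541314522 Ft -8.5084935414682 Fr 3.1114546404695878 t 17.1333
```

Call:
move_arm([
  {"xyz": [-1.1, 0.2, 0], "roll": 0, "grip": 0},
  {"xyz": [-1.1, 0.2, 0], "roll": 0, "grip": 0},
  {"xyz": [-1.1, 0.2, 0], "roll": 0, "grip": 0},
  {"xyz": [-1.1, 0.2, 0], "roll": 0, "grip": 0},
  {"xyz": [-1.1, 0.2, 0], "roll": 0, "grip": 0},
])

```text
time_s: 17.55
position: [0.5949, -0.1956, 0.1436]
tcp_rot: [[-0.011, 1.0, -0.001], [1.0, 0.011, 0.007], [0.007, -0.001, -1.0]]
force: [0.3, 8.9, 5.2]
opening: 0.292
grasp_force: 30.0
```

```bash
python3 arc.py
```

```text
crank 4.50482637998688 rad 55.53147079813335 Ft -8.63977583368786 Fr 2.213015411609948 t 17.55
```

Call:
move_arm([
  {"xyz": [-1.1, 0.1, 0], "roll": 0, "grip": 0},
  {"xyz": [-1.1, 0.1, 0], "roll": 0, "grip": 0},
  {"xyz": [-1.1, 0.1, 0], "roll": 0, "grip": 0},
  {"xyz": [-1.1, 0.1, 0], "roll": 0, "grip": 0},
  {"xyz": [-1.1, 0.0, 0], "roll": 0, "grip": 0},
])

```text
time_s: 17.97
position: [0.5956, -0.2004, 0.1436]
tcp_rot: [[-0.011, 1.0, -0.001], [1.0, 0.011, 0.008], [0.008, -0.0, -1.0]]
force: [2.3, 11.3, 4.7]
opening: 0.292
grasp_force: 30.0
```

```bash
python3 arc.py
```

```text
crank 4.59205289407703 rad 55.4307533063241 Ft -10.859947214275353 Fr 3.7346167090398183 t 17.9667
```

Call:
move_arm([
  {"xyz": [-1.1, 0.0, 0], "roll": 0, "grip": 0},
  {"xyz": [-1.1, 0.0, 0], "roll": 0, "grip": 0},
  {"xyz": [-1.1, 0.0, 0], "roll": 0, "grip": 0},
  {"xyz": [-1.1, 0.0, 0], "roll": 0, "grip": 0},
])

```text
time_s: 18.3
position: [0.596, -0.2042, 0.1437]
tcp_rot: [[-0.011, 1.0, 0.0], [1.0, 0.011, 0.009], [0.009, 0.0, -1.0]]
force: [2.7, 12.8, 3.7]
opening: 0.291
grasp_force: 30.0
```

```bash
python3 arc.py
```

```text
crank 4.660633079113652 rad 55.38440680109056 Ft -12.63526538035525 Fr 3.5565045155632555 t 18.3
```

Call:
move_arm([
  {"xyz": [0, 0, 0], "roll": 0, "grip": 60},
  {"xyz": [0, 0, 0], "roll": 0, "grip": 60},
  {"xyz": [0, 0, 0], "roll": 0, "grip": 60},
  {"xyz": [0, 0, 0], "roll": 0, "grip": 60},
  {"xyz": [0, 0, 0], "roll": 0, "grip": 60},
])

```text
time_s: 18.72
position: [0.5957, -0.2099, 0.1434]
tcp_rot: [[-0.011, 1.0, -0.0], [1.0, 0.011, -0.0], [-0.0, -0.0, -1.0]]
force: [0.9, -1.0, -0.7]
opening: 0.56
grasp_force: 0.0
```

Call:
move_arm([
  {"xyz": [0, 0, -20], "roll": 0, "grip": 60},
  {"xyz": [0, 0, -30], "roll": 0, "grip": 60},
  {"xyz": [0, 0, -40], "roll": 0, "grip": 60},
  {"xyz": [0, 0, -20], "roll": 0, "grip": 60},
  {"xyz": [0, 0, 0], "roll": 0, "grip": 60},
])

```text
time_s: 19.13
position: [0.5989, -0.2115, 0.2597]
tcp_rot: [[-0.011, 1.0, 0.011], [1.0, 0.011, -0.006], [-0.006, 0.01, -1.0]]
force: [1.0, -0.4, 0.3]
opening: 0.598
grasp_force: 0.0
```

Run:
```python
from h import *
st=bot.read_state();a,d=bot.capture('wrist');cv2.imwrite('pics/w5.png',a[...,::-1])
P,uv=cloud('wrist',d,None,st)
print(st['position'],st['time_s'])
m=(P[:,2]>.081)&(P[:,2]<.089)&(abs(P[:,0]-.538)<.02)&(P[:,1]<.005)&(P[:,1]>-.1);print(np.percentile(P[m][:,1],[1,99]))
```

```text
[ 0.59890223 -0.21153183  0.25973985] 19.1333
[-0.08229025 -0.01480859]
```

View pics/w5.png

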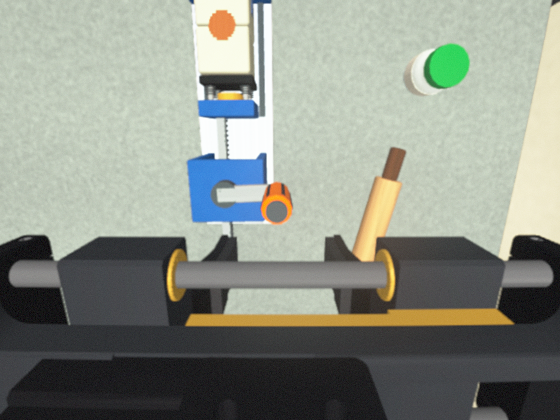

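The halves are shut at (222,40), the sleeve is free at (277,203), and the jar and pin look undisturbed. One check of the crank angle after release, in case the fingers dragged it.

Run:
```python
from h import *
from scipy.optimize import least_squares
st=bot.read_state();a,d=bot.capture('wrist');P,uv=cloud('wrist',d,None,st);c=cv2.cvtColor(a,cv2.COLOR_RGB2HSV)[uv[:,1],uv[:,0]].astype(int)
o=(c[:,0]<14)&(c[:,1]>150)&(P[:,2]>.133)&(P[:,2]<.187)&(np.hypot(P[:,0]-.595,P[:,1]+.207)<.03);Q=P[o]
r=least_squares(lambda p:np.hypot(Q[:,0]-p[0],Q[:,1]-p[1])-.013,[.595,-.207],loss='soft_l1',f_scale=.001)
x=r.x-np.array([.5407,-.2077]);print(len(Q),r.x,(np.arctan2(-x[0],-x[1])+.012)%(2*np.pi))
```

```text
210 [ 0.59607999 -0.20528442] 4.680798260475532
```

Crank at 4.68 rad (about 13 N), inside the tight window. Handing in.

```bash
python3 -c "
from rig import bot
print(bot.hand_in())"
```

```text
the job is handed in; nothing more can be done
None
```

The loose half is clamped shut against the strapped half: the crank read about 12.6 N just before I let go, inside the 11.5 to 14.5 N window. The sleeve was held for the whole wind, the jar and rolling pin looked undisturbed (the pot was out of view in that last picture), and the job is handed in; no verdict came back.

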